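Loosen the left-hand knob of the small bench lap

TASK

The disc of the lapping machine with the smaller disc is due for a change. Its clamping knob has a left-hand thread: loosen it by turning it clockwise, seen from above, by at least a sixth of a turn (60 degrees), not the other way, which would tighten it. Then let go of it, and leave the knob of the other machine, with the larger disc, as it is.

Things in the scene. Friction and masses are not known exactly. Their poses are not given: they have to be found in the camera images.
- small_lap_grip (a point): Knob to loosen: upright steel bar 54 long, 14 wide, 34 high (mm), centred over the SMALLER disc (100 across) of a grey bench lap (housing 160 square, 70 high, fixed, left or right on the bench). Point on the vertical turning axis, 124 above the bench; bar top 14 above it, bar underside 20 below, disc face 36 below. Turns with the knob: x along the bar, y across it, z up. Clear all round.
- small_lap_knob (a joint): Angle (rad) of the small disc's knob about the vertical; grows clockwise seen from above (loosening), falls anticlockwise (tightening). Starts clamped, between -0.1 and 0.1; travel -0.6 to 2.6. Steady friction of about 0.12 N m, no spring: stays where left. The knob does not rise as it turns.
- large_lap_grip (a point): The same point and axes on the identical bar knob of the other bench lap, with the LARGER disc (156 mm across), otherwise of the same build. Not to be turned.
- large_lap_knob (a joint): Angle of the large disc's knob in rad, clockwise from above positive; starts between -0.1 and 0.1. To be left as it is.

How it is judged:
By the outcome, as a careful person would: the job done as asked, in the order asked, and still so for the second after the job is handed in, with the robot touching nothing.
It also fails if it takes over 32 s, if anything falls off the work surface, if the arm or the gripper's body presses on something with over 40 N, if the wrist force passes 120 N, or if a joint passes its speed limit or range.

ROBOT

A 6-joint arm with a two-finger parallel gripper is mounted at the origin on the work surface. World frame = base frame: x ahead of the robot, y to its left, z up, the work surface at z = 0. Lengths are in m, angles in rad, forces in N, time in s.
With the tool pointing down it reaches from about 0.425 to 0.95 m from the base axis. Payload 3.5 kg.
Tool frame: the origin (TCP) lies at the very end of the fingers, on their centre line; the grasp point (between the pads) lies 19 mm behind it; z points along the fingers, y is the line along which they close (so a half turn about z gives the same grasp; the last joint's range is limited). The gripper opens to 85 mm and grips with 20 to 120 N. Pads are 22 mm wide; open, the fingers measure 114 mm over their backs; the gripper's body (76 mm by 85 mm) begins 54 mm behind the grasp point. The pads swing forward as they close: fully open they stand 13 mm farther back than shut.
Start: joints at [-1.314, 0.286, 1.577, -0, 1.279, -0.15], TCP at [0.267, -0.62, 0.231] pointing down, gripper open.
Joint ranges: [-2.77, 2.77], [-0.9, 2.22], [0.21, 2.48], [-1.53, 4.67], [0.24, 2.81], [-2.84, 2.84]. Speed limits (rad/s): [2.79, 2.79, 3.14, 3.14, 3.14, 3.14].

INTERFACE

Orientations are given as a unit quaternion [x, y, z, w].
In Python, from plant import ctrl gives the robot as it stands.
- The arm moves only by the tool carry_out, never from a script. Its argument "deltas" is one flat list of numbers, 6 for each row, row after row: the shift along the tool's x, y, z in m, then the turn, a rotation vector about the tool's x, y, z in rad. A call has 1 to 5 rows; each row is the pose to reach, as a shift and turn from the pose commanded when the call began, along the tool's axes at that moment; what a row does not reach only later rows make up. A row lasts 1/8 s, in which the tool goes at most 62.5 mm and 10.7 degrees, less where a joint would pass 70% of its speed; a pose out of reach is approached as far as the arm can. A call with a gripper value outside its range is refused whole. "grip" is the opening in per cent of the stroke, from 0 (shut) to 100 (fully open), set as the call begins (left out, the last holds). The fingers move at their own pace and stop on an object; "grip_force" is the grip in N (left out, the last holds). Time passes only in rows, so rows that repeat a pose let the fingers close. It gives the time, the measured TCP pose, the force, the opening and the grip force at its end, in the units of the state.
- ctrl.get_state(): the state, without advancing time (a new reading comes with each control period).
- ctrl.read_camera(name): name is "side" or "top" or "wrist"; returns (picture, depth): 400x640x3 uint8, red, green, blue; 400x640 float32, m along the optical axis (not along the pixel's ray), 0 where there is no reading.
- ctrl.camera_model(name): a dict with "intrinsics" (3x3 intrinsics, pixels), "extrinsics" (4x4, takes a point from world to camera coordinates); the wrist camera has in their place "hand_eye" (4x4, takes a point from camera to tool coordinates, whose origin is the TCP and whose axes are the flange's). Camera axes: x right, y down, z forward; pixel columns grow to the right and rows downward; lengths in m; the calibration is good to about 2 mm. The wrist camera is an equidistant fisheye: a pixel r from the principal point sees the ray r / f radians off the axis. A picture is of the moment at which its call begins: read the wrist's pose just before it. camera_model takes no time and is no camera call.
- ctrl.sign_off(): hands the job in; it is judged then, once.
Trained networks look in the newest picture that a camera, given by its name, has taken for a name from the list of things; names that differ only in an ending like _2 or _b are one class to them, and where a whole thing is asked for, a point or a joint stands for the part that bears it (a point fixed in the world has none). Each returns a list of dicts, best first, with "score" (0 to 1); they miss things now and then, are a little off and sometimes report something else, mostly with a low value. They report only what shows in the picture. A call takes as long as a camera call.
- ctrl.find_in(camera, query): "uv" ([column, row] in pixels, amid what is visible of it).
The state is a dict: "time": time; "qpos": joint angles; "dq": joint speeds; "joint_efforts": joint torques, N m; "eef_pos": TCP position; "tcp_rot": TCP orientation; "contact_force": force on the tool from outside, world axes, zero at the start; "wrist_torque": the same for the moment, N m; "opening": opening from 0.0 (shut) to 1.0 (fully open); "finger_force": force on a finger pad.
Only numpy, scipy, OpenCV 4.12 (cv2) and the standard library are available. Lean on these libraries where they do the work, as an engineer would, in place of code of your own. Each camera call takes 0.05 s, during which the arm holds its last target. There are 200 camera calls.

## Working session

There is one attempt and no reset: what is moved stays moved. The work goes in short steps, Python scripts to look and compute and a tool call to move; the robot and the scene stay as the last step left them, time stands still between calls to the robot, and variables do not carry over. Pictures are saved under pics/ and viewed, at most 10 in all, crops included, and the job is handed in when it is done.

Besides the shell and the picture viewer there is one more tool, called as name(argument=value, ...), one argument or row to a line, values as JSON. carry_out: Moves the arm, as the interface text tells. Its arguments: {"type":"object","properties":{"deltas":{"type":"array"},"grip":{"type":"number"},"grip_force":{"type":"number"}},"required":["deltas"]}

```bash
mkdir -p pics; cat > h.py <<'E'
import numpy as np,cv2
from plant import ctrl
from scipy.spatial.transform import Rotation as R
def cloud(cam):
    p,d=ctrl.read_camera(cam); m=ctrl.camera_model(cam)
    K=np.array(m["intrinsics"]);E=np.array(m["extrinsics"])
    v,u=np.indices(d.shape)
    c=np.stack([(u-K[0,2])/K[0,0]*d,(v-K[1,2])/K[1,1]*d,d],-1)
    w=(c-E[:3,3])@E[:3,:3]
    w[d==0]=np.nan
    return p,w
E
python3 - <<'E'
from h import *
p,w=cloud("top"); np.save("top.npy",w)
cv2.imwrite("pics/top.png",p[...,::-1])
for q in ["small_lap_grip","large_lap_grip"]:
    for r in ctrl.find_in("top",q)[:3]:
        u,v=map(int,map(round,r["uv"])); print(q,r,w[v,u])
s=ctrl.get_state(); print(s["time"],s["eef_pos"],s["tcp_rot"])
E
```

```text
small_lap_grip {'uv': [445.9, 221.9], 'score': 0.73} [ 0.4894089  -0.28307416  0.141417  ]
large_lap_grip {'uv': [184.3, 226.2], 'score': 0.82} [0.48282878 0.28564923 0.13496884]
large_lap_grip {'uv': [448.9, 219.6], 'score': 0.58} [ 0.49386737 -0.29009664  0.14055041]
0.15 [ 0.26700599 -0.61938709  0.23022081] [ 9.79378577e-01  2.02031505e-01 -3.63672689e-05 -9.34418606e-04]
```

View pics/top.png

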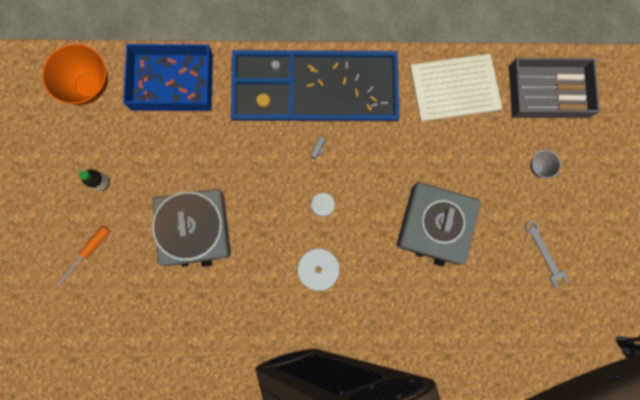

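The top view shows the small-disc lap at right (disc about 443,222, bar about 448,219) and the large-disc lap at left (188,226). Next I'll measure the bar from the depth image.

```bash
python3 - <<'E'
from h import *
w=np.load("top.npy")
for n,(a,b) in {"small":(445,222),"large":(186,226)}.items():
    q=w[b-45:b+45,a-45:a+45].reshape(-1,3); q=q[~np.isnan(q[:,0])]
    for lo,hi in [(.128,.15),(.08,.095),(.06,.078)]:
        t=q[(q[:,2]>lo)&(q[:,2]<hi)]
        if len(t)<5: print(n,lo,len(t));continue
        r=cv2.minAreaRect((t[:,:2]*1000).astype(np.float32))
        e=np.linalg.eigh(np.cov(t[:,:2].T))[1][:,1]
        print(n,lo,len(t),t.mean(0).round(4),r,np.degrees(np.arctan2(e[1],e[0])).round(1))
s=ctrl.get_state();Rm=R.from_quat(s["tcp_rot"]).as_matrix();print(Rm.round(3))
m=ctrl.camera_model("wrist");print(m)
E
```

```text
small 0.128 179 [ 0.4961 -0.2894  0.1393] ((496.33447265625, -290.27130126953125), (15.204791069030762, 52.71652603149414), 76.76300048828125) 164.7
small 0.08 1178 [ 0.4953 -0.2881  0.0908] ((510.6242980957031, -299.8470153808594), (99.01749420166016, 131.91818237304688), 57.61037826538086) 79.0
small 0.06 3129 [ 0.4934 -0.2856  0.0717] ((496.2539978027344, -291.00006103515625), (161.55331420898438, 162.44374084472656), 73.39042663574219) -162.1
large 0.128 182 [0.4888 0.2896 0.1388] ((489.392578125, 290.44989013671875), (54.23826599121094, 14.353050231933594), 7.560337066650391) -171.6
large 0.08 3419 [0.4878 0.2897 0.0905] ((489.31329345703125, 290.9258728027344), (154.98797607421875, 152.2249298095703), 89.71722412109375) 82.8
large 0.06 1136 [0.4789 0.273  0.0703] ((488.58148193359375, 290.8234558105469), (161.7871551513672, 161.35989379882812), 7.679512023925781) 148.9
[[ 0.918  0.396 -0.   ]
 [ 0.396 -0.918  0.002]
 [ 0.    -0.002 -1.   ]]
{'intrinsics': array([[309.70691629,   0.        , 317.03479412],
       [  0.        , 309.70691629, 198.671744  ],
       [  0.        ,   0.        ,   1.        ]]), 'hand_eye': array([[-5.68313477e-04, -9.48856679e-01, -3.15706634e-01,
         8.22484966e-02],
       [ 9.99999217e-01, -8.91221797e-04,  8.78438058e-04,
        -2.09247087e-04],
       [-1.11487645e-03, -3.15705888e-01,  9.48856443e-01,
        -1.43014607e-01],
       [ 0.00000000e+00,  0.00000000e+00,  0.00000000e+00,
         1.00000000e+00]])}
```

The bar measures 15 × 53 mm with its top at z = 0.139, as specified. Its centre is (0.496, -0.2905), at a yaw of -14.5°. I'll grasp with tool x at 165.5°, which leaves room on joint 6 for the clockwise turn.

carry_out(
  deltas=[0.05,-0.03,0,0,0,-0.17,0.1,-0.06,0,0,0,-0.34,0.15,-0.09,0,0,0,-0.51,0.2,-0.12,0,0,0,-0.68,0.25,-0.15,0,0,0,-0.85],
  grip=70,
)

```text
time: 0.78
eef_pos: [0.4381, -0.3814, 0.231]
tcp_rot: [0.807, 0.59, 0.0, -0.0]
contact_force: [0.0, 0.1, 0.2]
opening: 0.701
finger_force: 0.0
```

```bash
cat > d.py <<'E'
from h import *
s=ctrl.get_state();r=R.from_quat(s["tcp_rot"]);t=np.array([.496,-.2905,.150])
M=r.as_matrix();yaw=np.degrees(np.arctan2(M[1,0],M[0,0]))
print(s["time"],s["eef_pos"],s["qpos"],"yaw",yaw,"shift",M.T@(t-s["eef_pos"]),"turn",(r.inv()*R.from_euler("z",165.5,degrees=True)*R.from_quat([1,0,0,0])).as_rotvec())
E
python3 d.py
```

```text
0.775 [ 0.43807435 -0.38141633  0.23103808] [-8.91012687e-01  8.09609243e-02  1.81331513e+00  1.12102991e-04
  1.24759966e+00 -5.82377797e-01] yaw 72.31448134279114 shift [0.10419702 0.02758273 0.08105865] turn [ 6.19178391e-05 -3.32738317e-04 -1.62639408e+00]
```

carry_out(
  deltas=[0.02,0.005,0,0,0,-0.17,0.04,0.01,0,0,0,-0.34,0.06,0.016,0,0,0,-0.51,0.08,0.022,0,0,0,-0.68,0.104,0.028,0,0,0,-0.85],
)

```text
time: 1.4
eef_pos: [0.4962, -0.2923, 0.2309]
tcp_rot: [0.492, 0.87, 0.0, -0.0]
contact_force: [0.6, 0.7, -0.2]
opening: 0.701
finger_force: 0.0
```

carry_out(
  deltas=[0,0,0,0,0,-0.17,0,0,0,0,0,-0.34,0,0,0,0,0,-0.51,0,0,0,0,0,-0.68,0,0,0,0,0,-0.776],
)

```text
time: 2.02
eef_pos: [0.4959, -0.2927, 0.2309]
tcp_rot: [0.127, 0.992, 0.0, -0.0]
contact_force: [0.3, 0.2, 0.2]
opening: 0.703
finger_force: 0.0
```

```bash
python3 d.py; python3 - <<'E'
from h import *
p,d=ctrl.read_camera("wrist"); cv2.imwrite("pics/w1.png",p[...,::-1])
E
```

```text
2.025 [ 0.49589414 -0.29274975  0.23086649] [-7.09414076e-01  7.02601909e-02  1.82500391e+00 -7.91027283e-06
  1.24716669e+00 -2.02503918e+00] yaw 165.37991775450485 shift [0.00040426 0.00217443 0.08086761] turn [ 0.00036182 -0.00075606 -0.00209597]
```

View pics/w1.png

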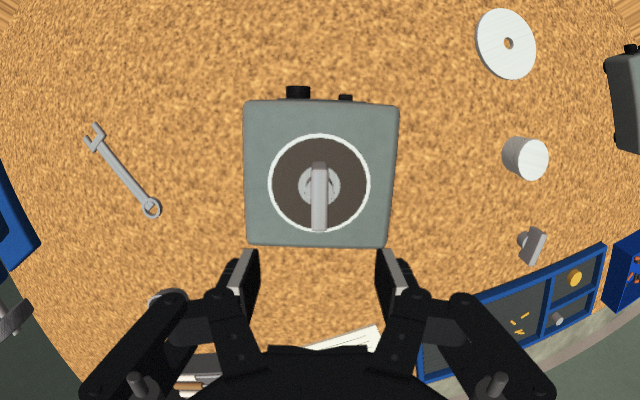

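The wrist view shows the bar upright at column 319 (rows 163–230), parallel to and midway between the fingers, over the small disc at (319,183). I'll descend and close.

carry_out(
  deltas=[0,0.002,0.03,0,0,0,0,0.002,0.06,0,0,0,0,0.002,0.09,0,0,0,0,0.002,0.11,0,0,0,0,0.002,0.126,0,0,0],
)

```text
time: 2.7
eef_pos: [0.4966, -0.2909, 0.1044]
tcp_rot: [0.129, 0.992, 0.0, -0.0]
contact_force: [-0.2, 0.7, 1.1]
opening: 0.7
finger_force: 0.0
```

carry_out(
  deltas=[0,0,0,0,0,0,0,0,0,0,0,0,0,0,0,0,0,0,0,0,0,0,0,0,0,0,0,0,0,0],
  grip=0,
  grip_force=40,
)

```text
time: 3.32
eef_pos: [0.4972, -0.2914, 0.1065]
tcp_rot: [0.129, 0.992, -0.0, 0.001]
contact_force: [0.3, 0.9, 4.7]
opening: 0.265
finger_force: 39.5
```

carry_out(
  deltas=[0,0,0,0,0,0,0,0,0,0,0,0,0,0,0,0,0,0],
)

```text
time: 3.7
eef_pos: [0.4972, -0.2914, 0.1065]
tcp_rot: [0.129, 0.992, -0.0, 0.001]
contact_force: [0.5, 1.6, 5.1]
opening: 0.27
finger_force: 39.8
```

The opening reads 0.27, about 23 mm if linear, where the bar should give 14 mm. I'll look before turning.

```bash
python3 - <<'E'
from h import *
p,d=ctrl.read_camera("wrist"); cv2.imwrite("pics/w2.png",cv2.resize(p[100:360,160:480,::-1],None,fx=2,fy=2))
p,d=ctrl.read_camera("side"); cv2.imwrite("pics/s2.png",p[...,::-1])
E
```

```text
(no output)
```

View pics/w2.png

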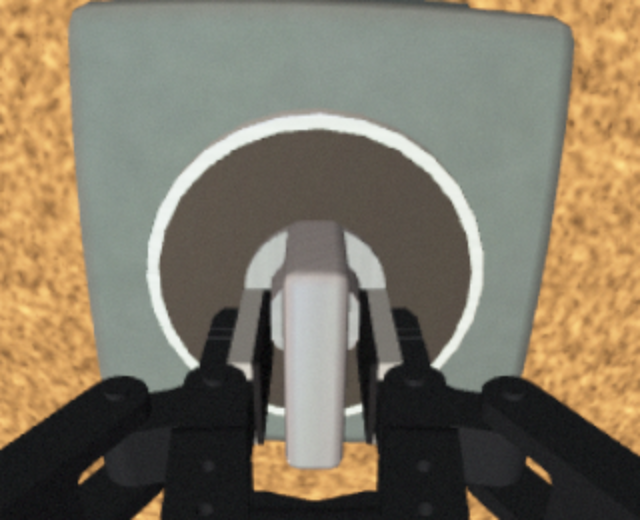

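View pics/s2.png

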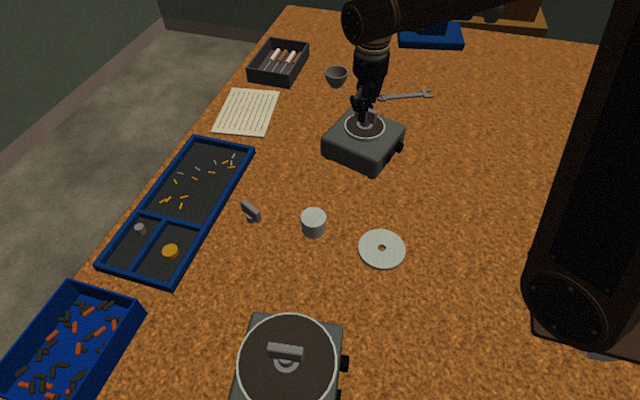

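The wrist view shows the pads (inner edges at columns 270 and 360) standing off the bar (287–347), so the tips are clamping a hub beneath it. I'll open, rise about 10 mm and close again on the bar.

carry_out(
  deltas=[0,0,0,0,0,0,0,0,0,0,0,0,0,0,-0.005,0,0,0,0,0,-0.01,0,0,0,0,0,-0.01,0,0,0],
  grip=55,
)

```text
time: 4.42
eef_pos: [0.497, -0.2914, 0.1162]
tcp_rot: [0.129, 0.992, -0.0, 0.001]
contact_force: [0.1, -0.9, -0.1]
opening: 0.548
finger_force: 0.0
```

carry_out(
  deltas=[0,0,0,0,0,0,0,0,0,0,0,0,0,0,0,0,0,0,0,0,0,0,0,0,0,0,0,0,0,0],
  grip=0,
)

```text
time: 5.05
eef_pos: [0.4965, -0.2911, 0.1153]
tcp_rot: [0.129, 0.992, -0.0, -0.0]
contact_force: [-0.6, -1.4, 1.6]
opening: 0.153
finger_force: 42.1
```

```bash
python3 d.py; python3 - <<'E'
from h import *
p,d=ctrl.read_camera("wrist"); cv2.imwrite("pics/w3.png",cv2.resize(p[100:360,160:480,::-1],None,fx=2,fy=2))
E
```

```text
5.05 [ 0.49646319 -0.29113716  0.11531738] [-7.06456018e-01  1.93529264e-01  1.91394225e+00 -3.88981133e-04
  1.03431532e+00 -2.01826130e+00] yaw 165.17229705784092 shift [ 0.00062191  0.00048987 -0.03468253] turn [-0.00021644 -0.00032035 -0.00571946]
```

View pics/w3.png

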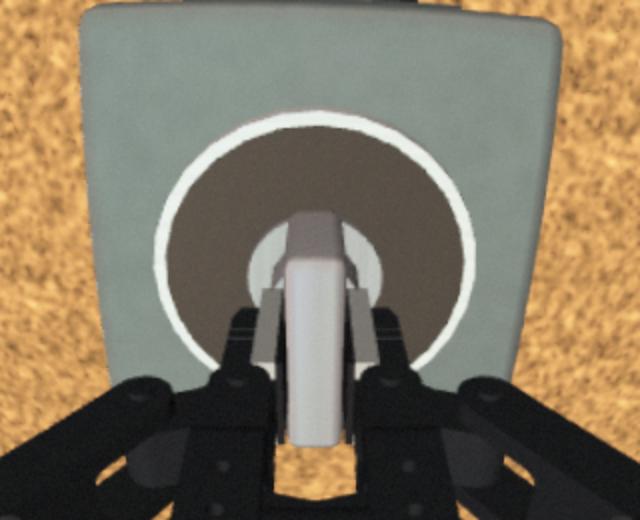

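The pads now lie flat on the bar: columns 285 and 348, opening 13 mm. I'll turn clockwise, which is positive about the downward tool z.

carry_out(
  deltas=[0,0,0,0,0,0.1,0,0,0,0,0,0.2,0,0,0,0,0,0.3,0,0,0,0,0,0.4,0,0,0,0,0,0.5],
  grip_force=60,
)

```text
time: 5.72
eef_pos: [0.4964, -0.2913, 0.1154]
tcp_rot: [0.371, 0.928, -0.0, -0.0]
contact_force: [-1.0, -0.4, 1.2]
opening: 0.149
finger_force: 62.7
```

carry_out(
  deltas=[0,0,0,0,0,0.1,0,0,0,0,0,0.2,0,0,0,0,0,0.3,0,0,0,0,0,0.4,0,0,0,0,0,0.5],
)

```text
time: 6.35
eef_pos: [0.4963, -0.2914, 0.1154]
tcp_rot: [0.59, 0.808, -0.001, -0.0]
contact_force: [-2.2, -1.3, 1.6]
opening: 0.148
finger_force: 62.7
```

carry_out(
  deltas=[0,0,0,0,0,0.1,0,0,0,0,0,0.2,0,0,0,0,0,0.3,0,0,0,0,0,0.4,0,0,0,0,0,0.4],
)

```text
time: 6.98
eef_pos: [0.4962, -0.2914, 0.1154]
tcp_rot: [0.737, 0.676, -0.001, -0.0]
contact_force: [-3.8, -2.2, 1.7]
opening: 0.15
finger_force: 62.8
```

Turned about 80°. I'll release and lift straight up.

carry_out(
  deltas=[0,0,0,0,0,0,0,0,0,0,0,0,0,0,0,0,0,0,0,0,0,0,0,0,0,0,-0.02,0,0,0],
  grip=70,
)

```text
time: 7.6
eef_pos: [0.4956, -0.29, 0.1341]
tcp_rot: [0.737, 0.675, -0.0, -0.002]
contact_force: [0.2, -0.1, -0.0]
opening: 0.703
finger_force: 0.0
```

carry_out(
  deltas=[0,0,-0.03,0,0,0,0,0,-0.06,0,0,0,0,0,-0.09,0,0,0,0,0,-0.12,0,0,0,0,0,-0.12,0,0,0],
)

```text
time: 8.22
eef_pos: [0.4981, -0.2922, 0.2603]
tcp_rot: [0.737, 0.675, 0.001, 0.004]
contact_force: [1.0, 1.1, -0.9]
opening: 0.7
finger_force: 0.0
```

```bash
python3 d.py; python3 - <<'E'
from h import *
p,d=ctrl.read_camera("wrist"); cv2.imwrite("pics/w4.png",p[...,::-1])
p,w=cloud("top");a,b=186,226
q=w[b-45:b+45,a-45:a+45].reshape(-1,3);t=q[(q[:,2]>.128)&(q[:,2]<.15)]
e=np.linalg.eigh(np.cov(t[:,:2].T))[1][:,1];print("large",len(t),np.degrees(np.arctan2(e[1],e[0])))
E
```

```text
8.225 [ 0.49812941 -0.29221725  0.26030514] [-7.06182429e-01  4.60963376e-02  1.79593820e+00  8.80861131e-05
  1.29087247e+00 -6.18350012e-01] yaw 84.96518601350905 shift [ 0.00207148 -0.00305787  0.11027722] turn [ 0.00242278  0.0091285  -1.40557051]
large 187 -171.83578459926656
```

View pics/w4.png

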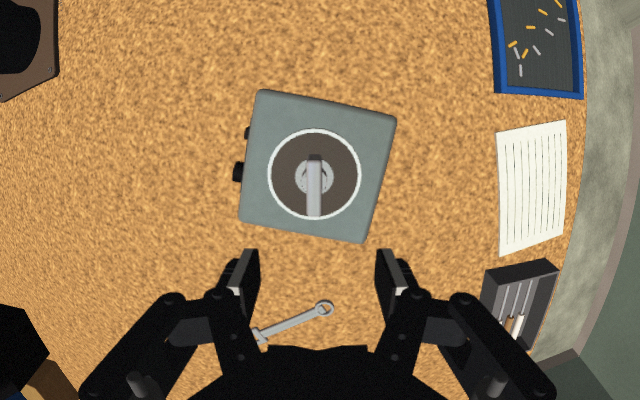

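The bar at (314,187) is still parallel to the turned tool while the housing looks rotated about 80°, so the knob followed. The gripper is clear, and the large knob is unchanged at -171.8° (-171.6° before).

```bash
python3 -c "
from plant import ctrl
print(ctrl.sign_off())"
```

```text
the job is handed in; nothing more can be done
None
```

The small-disc lap's knob is turned about 80° clockwise and released, the large-disc knob is unchanged, and the job was handed in at about 8 s. My first grip closed on the hub below the bar, so I reopened and gripped higher before turning.

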